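# File the test coupon in the sample drawer

## Robot

A 7-joint arm with a two-finger parallel gripper is mounted at the origin on a cart in front of the work surface, level with it; the furniture and walls round the work are solid. World frame = base frame: x ahead of the robot, y to its left, z up, the work surface at z = 0. Lengths are in m, angles in rad, forces in N, time in s.
With the tool pointing down it reaches from about 0.35 to 0.9 m from the base axis. Payload 8.1 kg.
Tool frame: the origin (TCP) lies at the centre of the arm's flange, where the gripper is bolted on; the fingertips stand 178 mm ahead of it and the grasp point (between the pads) lies 159 mm ahead of it; z points along the fingers, y is the direction in which the jaws open and shut (so a half turn about z gives the same grasp; the last joint's range is limited). The gripper opens to 92 mm and grips with 3 to 60 N. Pads are 19 mm wide; open, the fingers measure 130 mm over their backs; the gripper's body (75 mm by 190 mm) begins 47 mm behind the grasp point.
Start: joints at [1.137, 0.434, 0.025, 1.573, -0.012, 1.134, -0.075], TCP at [0.203, -0.591, 0.405] pointing down, gripper open.
Joint ranges: [-2.62, 2.62], [-0.44, 2.09], [-1.27, 1.32], [0.08, 2.57], [-1.32, 4.46], [0.12, 2], [-2.74, 2.74]. Speed limits (rad/s): [2.22, 2.22, 3.01, 3.01, 3.14, 3.14, 3.14].

## Interface

Orientations are given as a unit quaternion [w, x, y, z].
In Python, from station import sense, get_image, job_done, spot_in, silhouettes, place_of gives the robot as it stands.
- The arm moves only by the shell command python3 -m creep 'ROWS'. ROWS is JSON, one flat list of numbers, 7 for each row, row after row: the finger opening in mm, from 0 to 91.8, then the shift along the world's x, y, z in mm, then the turn, a rotation vector about the world's x, y, z in rad. A call has exactly 5 rows; each row is the pose to reach, as a shift and turn from the pose commanded when the call began; what a row does not reach only later rows make up. A row lasts 1/8 s, in which the tool goes at most 62.5 mm and 10.7 degrees, less where a joint would pass 70% of its speed; a pose out of reach is approached as far as the arm can. A call with a gripper value outside its range is refused whole. The fingers move at their own pace and stop on an object; the grip force is fixed at half the most. Time passes only in rows, so rows that repeat a pose let the fingers close, or fill a call up. It gives the time, the measured TCP pose, the force and the opening at its end, in the units of the state.
- sense(): the state, without advancing time (a new reading comes with each control period).
- get_image(name): name is "scene" or "top" or "wrist"; returns a dict with "img" (420x560x3 uint8, red, green, blue), "K" (3x3 intrinsics, pixels), "rvec" (rotation vector, rad) and "tvec" (3), from world to camera coordinates, as OpenCV has them. Camera axes: x right, y down, z forward; pixel columns grow to the right and rows downward; lengths in m; the calibration is good to about 2 mm. A picture is of the moment at which its call begins. There is no depth.
- job_done(): hands the job in, once; it reports no verdict.
Trained networks look in the newest picture that a camera, given by its name, has taken for a name from the list of things; names that differ only in an ending like _2 or _b are one class to them, and where a whole thing is asked for, a point or a joint stands for the part that bears it (a point fixed in the world has none). Each returns a list of dicts, best first, with "conf" (0 to 1); they miss things now and then, are a little off and sometimes report something else, mostly with a low value. They report only what shows in the picture. A call takes as long as a camera call.
- spot_in(query, camera): "point" ([x, y, z] in m, in the coordinates of the camera as it stood for that picture, good to about 4 mm: the middle of the surface that is visible of it).
- silhouettes(query, camera): "region" (420x560 bool, what is visible of it).
- place_of(query, camera): "point" ([x, y, z] in m, in the coordinates of the camera as it stood for that picture, good to about 4 mm: a listed point, or the origin of a listed thing).
The state is a dict: "time": time; "joint_positions": joint angles; "qvel": joint speeds; "tau": joint torques, N m; "ee_pos": TCP position; "tcp_rot": TCP orientation; "wrist_force": force on the tool from outside, world axes, zero at the start; "wrist_torque": the same for the moment, N m; "finger_gap": opening from 0.0 (shut) to 1.0 (fully open).
Only numpy, scipy, OpenCV 4.12 (cv2) and the standard library are available. Lean on these libraries where they do the work, as an engineer would, in place of code of your own. Each camera call takes 0.05 s, during which the arm holds its last target.

## Task

Put the test coupon, the wide, bright flat bar, away in the upper drawer of the low grey cabinet: pull that drawer right out to its stop, lay the coupon flat on its floor, across its width, and let go, then push the drawer fully home with the coupon inside. Leave the lower drawer shut and the other things on the table where they are.

Things in the scene. Friction and masses are not known exactly. Their poses are not given: they have to be found in the camera images.
- cabinet: low grey steel sample cabinet standing fixed on the table: 120 deep (x) x 170 wide (y) x 115 mm high, two drawers one above the other. Its place and yaw vary. Origin: centre of its underside; x points from the drawer fronts to its back, y along its width, z up. A drawer's front panel covers x = -66 to -60 mm when shut. The flat top is at z = 115 mm
- upper_drawer (a joint): how far the upper drawer is out, in m: 0 = fully home, 0.100 = at its stop. It slides along the cabinet's -x, against about 2 N of friction, and stays where it is left. It may stand up to 20 mm open at the start
- lower_drawer (a joint): the same for the lower drawer (0 at the start); it is to stay shut
- upper_handle (a point): middle of the upper drawer's bow handle, a round steel bar 10 mm thick and 66 mm long, level, along the cabinet's y; 45 mm in front of the drawer's front panel (40 mm clear gap behind the bar), 27 mm below the cabinet's top. Moves with the drawer; axes as the cabinet's. The lower drawer has the same handle 54 mm below
- upper_tray (a point): centre of the floor (upper side) of the upper drawer's tray, 51 mm below the cabinet's top. Moves with the drawer; axes as the cabinet's. The tray is open above, inside 105 mm (x) x 140 mm (y), its side and back walls 28 mm above the floor, the front panel 49 mm above it. At the stop the inner side of its back wall is 5 mm behind the cabinet's front face, so 100 of the 105 mm are exposed
- coupon: test coupon: a bright grey flat steel bar, 120 mm long, 32 mm wide, 6 mm thick, 0.19 kg nominal, lying flat on the table. Origin: middle of its underside; y runs along its length, x across it, z up. The coupon and the long and the short rusty bar lie side by side in a row to the right of the cabinet, in any order, their lengths roughly along the table's front edge
- long_bar: bystander: narrow dark rusty flat bar, 170 x 25 x 10 mm, on the table; origin at the middle of its underside, y along its length
- short_bar: bystander: short dark rusty bar, 110 x 16 x 8 mm, on the table; origin at the middle of its underside, y along its length
- magnet: bystander: red three-cornered welding magnet, 70 x 70 x 16 mm, flat on the table; origin at the middle of its underside
- nozzle: bystander: pale conical gas nozzle, 68 mm long, 21 mm thick, lying near the front edge of the table; origin at the middle of its underside, y along its length
- tin: bystander: dark grey round tin with lid, 74 mm across, 69 mm high, standing to the left of the cabinet; origin at the centre of its underside

How it is judged:
By the outcome, as a careful person would: the job done as asked, in the order asked, and still so for the second after the job is handed in, with the robot touching nothing.
It also fails if it takes over 72 s, if anything falls off the work surface, if the arm or the gripper's body presses on something with over 40 N, if the wrist force passes 120 N, or if a joint passes its speed limit or range.

## Working session

There is one attempt and no reset: what is moved stays moved. The work goes in short steps, Python scripts to look and compute and a shell command to move; the robot and the scene stay as the last step left them, time stands still between calls to the robot, and variables do not carry over. Pictures are saved under pics/ and viewed, and the job is handed in when it is done.

```bash
ls; mkdir -p pics; cat > h.py <<'E'
import numpy as np, cv2
from station import *
from scipy.spatial.transform import Rotation as R
def snap(c,fn):
    d=get_image(c); cv2.imwrite('pics/'+fn,d['img'][:,:,::-1]); return d
def w(d,p):
    Rm=cv2.Rodrigues(np.array(d['rvec'],float))[0]; return Rm.T@(np.array(p)-np.array(d['tvec']).ravel())
def pix(d,p):
    return cv2.projectPoints(np.array(p,float).reshape(-1,3),np.array(d['rvec'],float),np.array(d['tvec'],float),np.array(d['K']),None)[0].reshape(-1,2)
def ray(d,uv,z):
    Rm=cv2.Rodrigues(np.array(d['rvec'],float))[0]; C=-Rm.T@np.array(d['tvec']).ravel()
    r=Rm.T@np.linalg.inv(d['K'])@np.array([uv[0],uv[1],1.]); return C+r*(z-C[2])/r[2]
E
python3 - <<'E'
from h import *
s=sense();print(s)
for c in ['scene','top','wrist']:
    d=snap(c,c+'0.png')
    for q in ['cabinet','upper_handle','upper_tray','coupon','long_bar','short_bar','magnet','nozzle','tin']:
        r=place_of(q,c)
        print(c,q,[(np.round(w(d,x['point']),3),round(x['conf'],2)) for x in r[:2]])
print(sense()['time'])
E
```

```text
pics
{'time': 0.0, 'joint_positions': array([ 1.13743636,  0.43519281,  0.02496611,  1.57407193, -0.01160017,
        1.13401191, -0.07509726]), 'qvel': array([ 1.03620764e-03, -1.81540290e-03, -7.08551539e-04, -4.74232187e-05,
       -1.23256799e-03, -1.78309191e-03,  3.99201534e-04]), 'tau': array([ 6.25297998e-04, -6.67848229e+01,  9.85170119e-01, -3.14456069e+01,
       -6.04493427e-02,  4.28140350e-02,  1.51258837e-04]), 'ee_pos': array([ 0.20287474, -0.59091389,  0.40397317]), 'tcp_rot': array([-7.44815265e-04,  9.86360570e-01,  1.64597184e-01, -1.93404094e-04]), 'wrist_force': array([ 0.92080716,  0.3793308 , -1.03486744]), 'wrist_torque': array([ 0.03508657,  0.01546967, -0.0519039 ]), 'finger_gap': 1.0024425517949829}
scene cabinet [(array([ 0.672, -0.059,  0.001]), 0.77)]
scene upper_handle [(array([ 0.566, -0.087,  0.089]), 0.59), (array([ 0.511,  0.181, -0.   ]), 0.25)]
scene upper_tray [(array([ 0.47 , -0.331,  0.001]), 0.74)]
scene coupon []
scene long_bar [(array([ 0.388, -0.338,  0.002]), 0.7)]
scene short_bar [(array([ 0.552, -0.291,  0.005]), 0.98)]
scene magnet [(a
[... 211 characters left out ...]
, -0.058, -0.001]), 0.89)]
top upper_handle [(array([ 0.565, -0.085,  0.085]), 0.55)]
top upper_tray [(array([ 0.663, -0.061,  0.061]), 0.93)]
top coupon [(array([ 0.468, -0.33 , -0.005]), 0.93), (array([ 0.674, -0.06 , -0.002]), 0.2)]
top long_bar [(array([ 0.386, -0.341,  0.003]), 0.73)]
top short_bar [(array([ 0.547, -0.291, -0.003]), 0.83)]
top magnet [(array([ 0.388,  0.133, -0.002]), 0.96)]
top nozzle [(array([ 0.368, -0.066, -0.004]), 0.64)]
top tin [(array([0.514, 0.17 , 0.001]), 0.9), (array([ 0.674, -0.056,  0.003]), 0.72)]
wrist cabinet []
wrist upper_handle []
wrist upper_tray []
wrist coupon []
wrist long_bar []
wrist short_bar []
wrist magnet []
wrist nozzle []
wrist tin []
1.5
```

View pics/scene0.png

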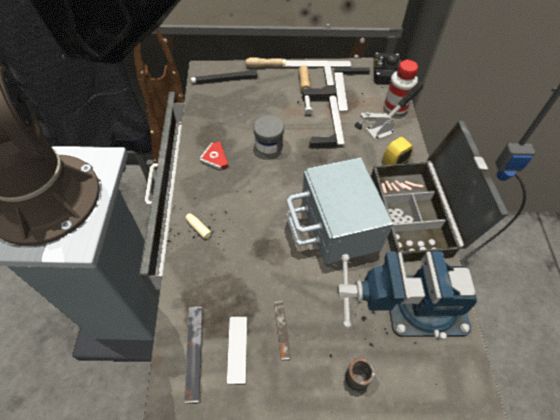

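View pics/top0.png

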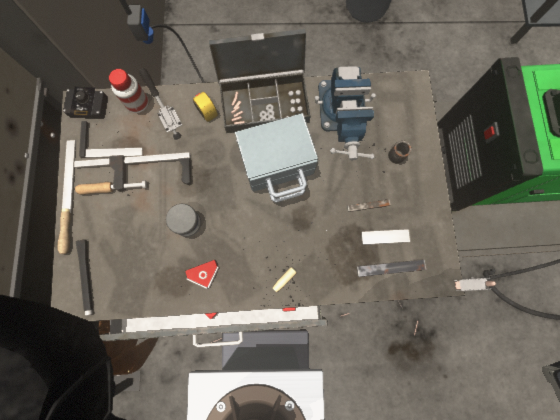

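View pics/wrist0.png

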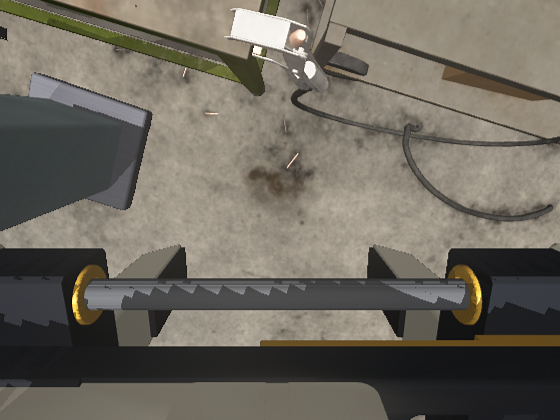

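The scene picture shows the cabinet at about (345,210), with its handles at (297,205) and (305,235). The coupon is the white bar at (237,350), or (386,237) in the top view, lying between the long bar and the short bar. Next I'll refine the yaws from outlines.

```bash
python3 - <<'E'
from h import *
for c in ['scene','top']:
    d=snap(c,c+'1.png'); im=d['img']
    r=[x for x in silhouettes('coupon',c)]
    for x in r[:2]:
        m=x['region'].astype(np.uint8); 
        cs=max(cv2.findContours(m,0,cv2.CHAIN_APPROX_NONE)[0],key=cv2.contourArea).reshape(-1,2)
        P=np.array([ray(d,u,0.006)[:2] for u in cs])*1000
        print(c,'coupon',round(x['conf'],2),cv2.minAreaRect(P.astype(np.float32)))
    for x in silhouettes('cabinet',c)[:1]:
        m=x['region'].astype(np.uint8)
        ys,xs=np.where(m); print('cab',x['conf'],xs.min(),xs.max(),ys.min(),ys.max())
    # brute-force: white pixels threshold for coupon
    g=im.min(axis=2); m=(g>200).astype(np.uint8)
    for k in cv2.findContours(m,0,cv2.CHAIN_APPROX_NONE)[0]:
        if 200<cv2.contourArea(k):
            P=np.array([ray(d,u,0.006)[:2] for u in k.reshape(-1,2)])*1000
            print('  white',cv2.minAreaRect(P.astype(np.float32)))
    a,b=((150,330),(270,420)) if c=='scene' else ((110,225),(210,330))
    crop=im[a[0]:a[1] if c!='scene' else 270, b[0]:b[1]] if c=='top' else im[150:270,270:400]
    if c=='top': crop=im[105:215,225:330]
    cv2.imwrite('pics/crop_%s.png'%c,cv2.resize(crop[:,:,::-1],None,fx=5,fy=5,interpolation=cv2.INTER_CUBIC))
E
```

```text
scene coupon 0.77 ((465.823974609375, -330.3786926269531), (36.85164260864258, 121.18109130859375), 0.7456032633781433)
cab 0.79 286 391 159 262
  white ((466.32733154296875, -328.72296142578125), (31.833250045776367, 118.02729034423828), 2.115429162979126)
  white ((909.1699829101562, -183.57740783691406), (38.991519927978516, 54.339263916015625), 1.3377145528793335)
  white ((809.8010864257812, -171.56195068359375), (32.085880279541016, 95.14554595947266), 2.2502241134643555)
  white ((701.932373046875, 24.656326293945312), (151.54360961914062, 195.214111328125), 16.148040771484375)
  white ((64.05303955078125, -3.745941162109375), (177.30010986328125, 314.76239013671875), 0.15453186631202698)
  white ((683.0606689453125, 266.42236328125), (15.646127700805664, 171.33200073242188), 4.395424842834473)
  white ((700.5931396484375, 374.7413024902344), (21.092735290527344, 145.46961975097656), 1.6810170412063599)
  white ((638.78759765625, 450.8385314941406), (101.32474517822266, 194.2086181640625), 89.8904800415039)
top coupon 0.61 ((466.08428955078125, -329.13970947265625), (29.92433738708496, 114.98889923095703), 1.275350570678711)
cab 0.77 235 318 113 202
  white ((99.08692932128906, 0.3589630126953125), (315.2087707519531, 101.4266586303711), 89.13953399658203)
  white ((272.1585998535156, 81.07154846191406), (30.567262649536133, 461.45440673828125), 2.928447961807251)
  white ((466.644287109375, -329.30352783203125), (30.553159713745117, 118.31051635742188), 2.2455661296844482)
  white ((684.5300903320312, 259.885009765625), (14.090256690979004, 165.84536743164062), 3.922452926635742)
  white ((700.6681518554688, 374.49822998046875), (20.357067108154297, 145.76116943359375), 1.0578168630599976)
  white ((639.5897216796875, 488.420166015625), (187.61387634277344, 20.46292495727539), 2.111311674118042)
```

View pics/crop_scene.png

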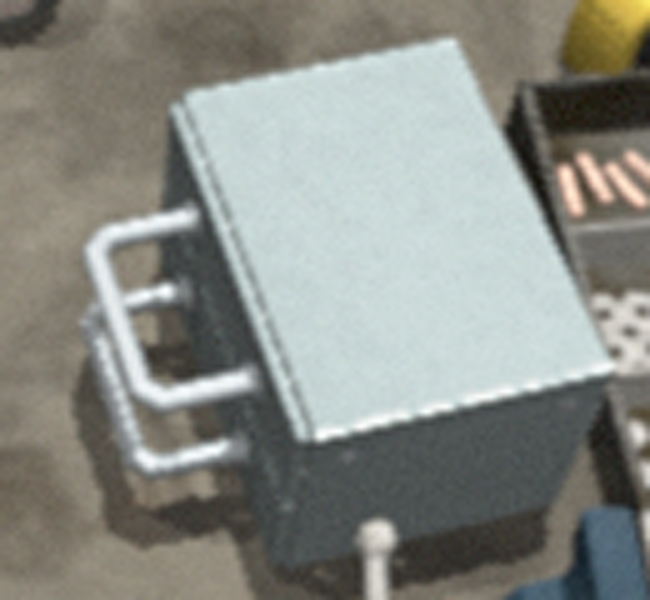

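View pics/crop_top.png

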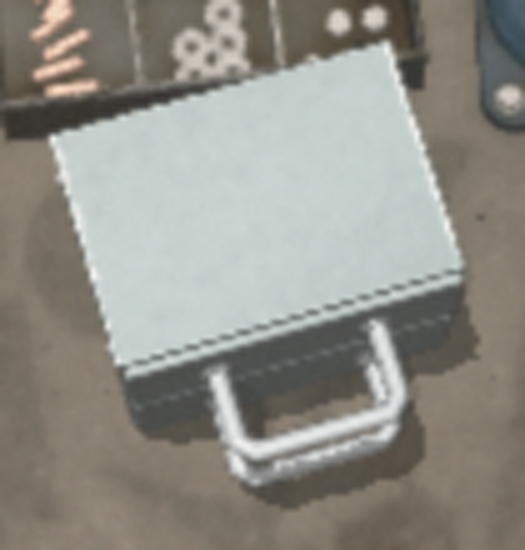

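```bash
python3 - <<'E'
from h import *
for c in ['scene','top']:
    d=get_image(c); im=d['img']; g=im.min(axis=2).astype(int)
    for th in (130,150,165,180):
        m=((g>th)).astype(np.uint8)
        if c=='scene': roi=(270,400,150,270)
        else: roi=(225,330,105,190)
        M=np.zeros_like(m); M[roi[2]:roi[3],roi[0]:roi[1]]=m[roi[2]:roi[3],roi[0]:roi[1]]
        M=cv2.morphologyEx(M,cv2.MORPH_OPEN,np.ones((7,7),np.uint8))
        k=max(cv2.findContours(M,0,cv2.CHAIN_APPROX_NONE)[0],key=cv2.contourArea)
        P=np.array([ray(d,u,0.115)[:2] for u in k.reshape(-1,2)])*1000
        print(c,th,cv2.minAreaRect(P.astype(np.float32)))
E
```

```text
scene 130 ((672.8938598632812, -54.81278991699219), (131.8676300048828, 172.69456481933594), 16.13226890563965)
scene 150 ((672.5341796875, -55.35558319091797), (128.74497985839844, 173.22531127929688), 17.9450740814209)
scene 165 ((673.8865966796875, -54.965614318847656), (120.84447479248047, 169.6319580078125), 16.01447868347168)
scene 180 ((674.1656494140625, -54.86870574951172), (117.58871459960938, 169.22161865234375), 15.902179718017578)
top 130 ((673.90576171875, -54.17168426513672), (120.09961700439453, 173.1985626220703), 16.05495834350586)
top 150 ((673.9962768554688, -54.527687072753906), (119.21338653564453, 169.76553344726562), 16.001319885253906)
top 165 ((673.8074340820312, -54.527435302734375), (118.52996063232422, 169.4834747314453), 15.90378189086914)
top 180 ((673.7954711914062, -54.70249938964844), (118.02704620361328, 168.7476043701172), 16.043882369995117)
```

Cabinet origin is about (673.9, -54.7) mm with yaw 16.0°. The upper handle is about (567, -85, 88), and the coupon about (466.5, -329) with yaw 2°. I'll go to the upper handle first.

```bash
python3 -m creep '[30,36,50,0,0,0,0.169, 30,73,101,0,0,0,0.338, 30,109,151,0,0,0,0.507, 30,146,202,0,0,0,0.676, 30,182,252,0,0,0,0.845]'; python3 -m creep '[30,36,50,0,0,0,0.169, 30,73,101,0,0,0,0.338, 30,109,151,0,0,0,0.507, 30,146,202,0,0,0,0.676, 30,182,253,0,0,0,0.676]'
```

```text
time: 2.52
ee_pos: [0.3859, -0.3374, 0.4051]
tcp_rot: [0.001, 0.831, 0.557, 0.0]
wrist_force: [-0.2, -0.3, -0.8]
finger_gap: 0.506
time: 3.15
ee_pos: [0.5677, -0.0852, 0.4049]
tcp_rot: [0.0, 0.601, 0.8, 0.0]
wrist_force: [0.7, -0.1, 0.1]
finger_gap: 0.329
```

```bash
python3 - <<'E'
from h import *
s=sense(); print(s['time'],s['ee_pos'],s['tcp_rot'],s['joint_positions'],s['finger_gap'],s['wrist_force'])
r=R.from_quat(np.roll(s['tcp_rot'],-1)).as_matrix(); print(np.degrees(np.arctan2(r[1,1],r[0,1])),r[:,2])
d=snap('wrist','w2.png')
for q in ['upper_handle']: print([(np.round(w(d,x['point']),4),x['conf']) for x in place_of(q,'wrist')[:2]])
E
```

```text
3.15 [ 0.56769979 -0.08518918  0.40494469] [3.21591265e-04 6.00517968e-01 7.99611192e-01 9.27890096e-05] [ 0.42016261  0.40284782 -0.50257267  1.66839149  0.21125444  1.12397999
  0.14222307] 0.3289384596592267 [ 0.73406046 -0.14349151  0.08801945]
16.1859945251649 [ 6.25738884e-04 -2.37852405e-04 -9.99999776e-01]
[(array([ 0.5666, -0.0832,  0.0831]), 0.8)]
```

View pics/w2.png

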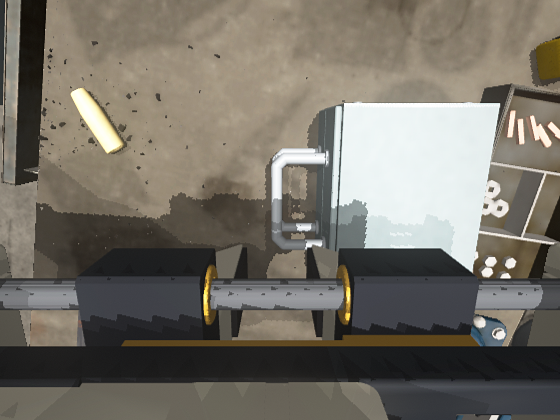

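The wrist view shows the upper handle bar running vertically at (278,200), parallel to the fingers, with a clear gap to the panel at about (330,200). I'll descend straddling it.

```bash
python3 -m creep '[30,0,0,-40,0,0,0, 30,-1,0,-80,0,0,0, 30,-1,0,-110,0,0,0, 30,-1,0,-140,0,0,0, 30,-1,0,-156,0,0,0]'; python3 -m creep '[0,0,0,0,0,0,0, 0,0,0,0,0,0,0, 0,0,0,0,0,0,0, 0,0,0,0,0,0,0, 0,0,0,0,0,0,0]'
```

```text
time: 3.88
ee_pos: [0.5652, -0.0868, 0.2473]
tcp_rot: [-0.001, 0.601, 0.799, -0.001]
wrist_force: [0.4, 0.8, -0.0]
finger_gap: 0.325
time: 4.5
ee_pos: [0.5664, -0.0864, 0.2499]
tcp_rot: [0.001, 0.601, 0.799, 0.001]
wrist_force: [0.4, -0.0, 6.6]
finger_gap: 0.093
```

```bash
python3 -m creep '[0,-10,-3,0,0,0,0, 0,-29,-8,0,0,0,0, 0,-48,-14,0,0,0,0, 0,-67,-19,0,0,0,0, 0,-84,-24,0,0,0,0]'; python3 -m creep '[0,-5,-1,0,0,0,0, 0,-10,-3,0,0,0,0, 0,-12,-3,0,0,0,0, 0,-14,-4,0,0,0,0, 0,-14,-4,0,0,0,0]'
```

```text
time: 5.12
ee_pos: [0.4818, -0.1107, 0.2499]
tcp_rot: [0.001, 0.601, 0.799, 0.001]
wrist_force: [2.2, -0.1, 7.5]
finger_gap: 0.097
time: 5.75
ee_pos: [0.4704, -0.114, 0.25]
tcp_rot: [0.003, 0.601, 0.799, 0.003]
wrist_force: [12.8, 2.2, -4.7]
finger_gap: 0.096
```

The drawer moved 99.9 mm and met the stop, with force rising to 13 N. I'll release it, lift, and check.

```bash
python3 -m creep '[30,0,0,0,0,0,0, 30,0,0,0,0,0,0, 30,0,0,0,0,0,0, 30,0,0,10,0,0,0, 30,0,0,40,0,0,0]'; python3 -m creep '[60,0,0,50,0,0,0, 60,0,0,100,0,0,0, 60,0,-50,115,0,0,0, 60,0,-110,115,0,0,-0.12, 60,0,-165,115,0,0,-0.246]'
python3 - <<'E'
from h import *
s=sense()
for c in ['wrist','scene','top']:
    d=snap(c,c+'3.png')
    for q in ['coupon','upper_handle','upper_tray']: print(c,q,[(np.round(w(d,x['point']),4),round(x['conf'],2)) for x in place_of(q,c)[:1]])
E
```

```text
time: 6.38
ee_pos: [0.467, -0.1144, 0.2886]
tcp_rot: [-0.001, 0.601, 0.799, -0.001]
wrist_force: [0.4, -0.1, -0.0]
finger_gap: 0.327
time: 7.0
ee_pos: [0.4672, -0.2813, 0.4049]
tcp_rot: [0.001, 0.696, 0.718, 0.0]
wrist_force: [1.0, 0.1, 0.1]
finger_gap: 0.654
wrist coupon [(array([ 0.4658, -0.3319, -0.0009]), 0.83)]
wrist upper_handle []
wrist upper_tray []
scene coupon [(array([ 0.4697, -0.3312, -0.0012]), 0.96)]
scene upper_handle [(array([ 0.4702, -0.1125,  0.0876]), 0.58)]
scene upper_tray [(array([ 0.569 , -0.0872,  0.0623]), 0.63)]
top coupon [(array([ 0.469 , -0.3296, -0.0018]), 0.64)]
top upper_handle [(array([ 0.4706, -0.1146,  0.0872]), 0.67)]
top upper_tray [(array([ 0.5683, -0.0879,  0.0587]), 0.75)]
```

View pics/scene3.png

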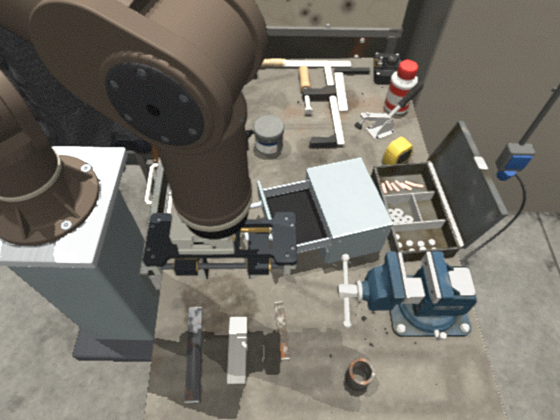

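View pics/wrist3.png

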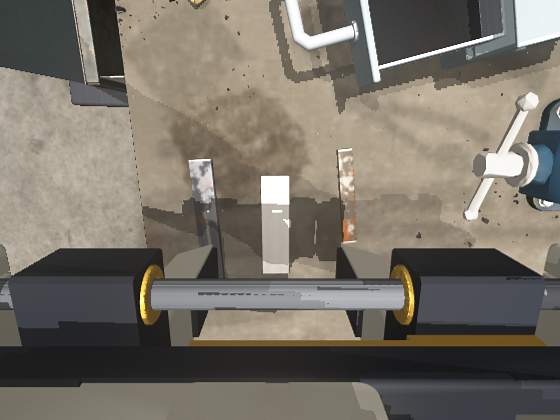

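The drawer stands fully open, with the handle at (470,-114). In the wrist view the coupon at (275,225) is aligned with the fingers, between the long bar (205,215) and the short bar (347,195). I'll descend on it.

```bash
python3 -m creep '[60,0,-48,-50,0,0,0, 60,0,-48,-100,0,0,0, 60,0,-48,-145,0,0,0, 60,0,-48,-180,0,0,0, 60,0,-48,-205,0,0,0]'; python3 -m creep '[60,0,0,-10,0,0,0, 60,0,0,-15,0,0,0, 60,0,0,-19,0,0,0, 60,0,0,-19,0,0,0, 60,0,0,-19,0,0,0]'
```

```text
time: 8.22
ee_pos: [0.4675, -0.327, 0.197]
tcp_rot: [-0.001, 0.694, 0.72, -0.0]
wrist_force: [-0.4, -0.5, 0.8]
finger_gap: 0.656
time: 8.85
ee_pos: [0.4679, -0.3276, 0.1803]
tcp_rot: [0.001, 0.695, 0.719, 0.0]
wrist_force: [0.8, 0.2, 0.0]
finger_gap: 0.65
```

```bash
python3 -m creep '[0,0,0,0,0,0,0, 0,0,0,0,0,0,0, 0,0,0,0,0,0,0, 0,0,0,0,0,0,0, 0,0,0,0,0,0,0]'; python3 -m creep '[0,0,0,15,0,0,0, 0,0,0,50,0,0,0, 0,0,0,90,0,0,0, 0,0,0,130,0,0,0, 0,0,0,150,0,0,0]'
python3 - <<'E'
from h import *
for c in ['wrist','scene']: snap(c,c+'4.png')
E
```

```text
time: 9.48
ee_pos: [0.4677, -0.3275, 0.1798]
tcp_rot: [-0.0, 0.695, 0.719, -0.0]
wrist_force: [-0.4, 0.2, 1.0]
finger_gap: 0.344
time: 10.1
ee_pos: [0.468, -0.3274, 0.333]
tcp_rot: [0.002, 0.695, 0.719, 0.0]
wrist_force: [-0.0, -1.2, -3.2]
finger_gap: 0.341
```

View pics/scene4.png

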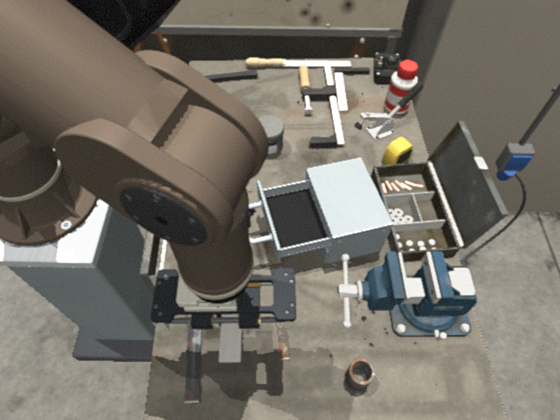

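View pics/wrist4.png

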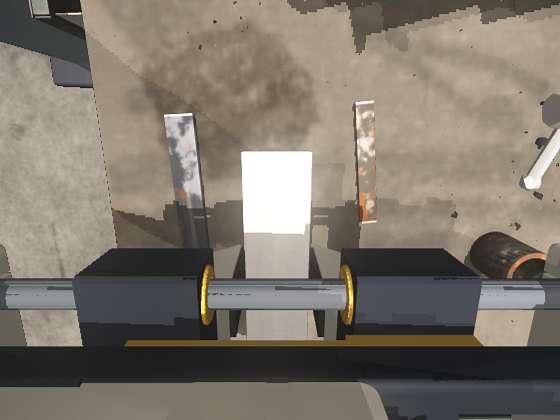

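The coupon is held level (bright bar at (277,190) in the wrist view) and the neighbouring bars haven't moved. Next I'll carry it above the open tray.

```bash
python3 -m creep '[0,10,20,20,0,0,0.03, 0,25,60,20,0,0,0.08, 0,43,105,20,0,0,0.14, 0,60,145,20,0,0,0.19, 0,75,185,20,0,0,0.246]'; python3 -m creep '[0,14,34,0,0,0,0, 0,22,52,0,0,0,0, 0,24,57,0,0,0,0, 0,24,57,0,0,0,0, 0,24,57,0,0,0,0]'
python3 - <<'E'
from h import *
s=sense(); r=R.from_quat(np.roll(s['tcp_rot'],-1)).as_matrix(); print(np.degrees(np.arctan2(r[1,1],r[0,1])),r[:,2])
for c in ['wrist','top','scene']:
    d=snap(c,c+'5.png')
    for q in ['coupon','upper_handle','upper_tray']: print(c,q,[(np.round(w(d,x['point']),4),round(x['conf'],2)) for x in place_of(q,c)[:1]])
E
```

```text
time: 10.82
ee_pos: [0.5427, -0.1411, 0.3489]
tcp_rot: [-0.001, 0.6, 0.8, -0.0]
wrist_force: [0.6, -0.5, -3.0]
finger_gap: 0.341
time: 11.45
ee_pos: [0.5663, -0.0871, 0.3495]
tcp_rot: [0.0, 0.602, 0.798, -0.001]
wrist_force: [0.1, -0.9, -2.5]
finger_gap: 0.341
15.9704647200548 [-6.13264842e-04 -8.18074663e-04 -9.99999477e-01]
wrist coupon [(array([ 0.5684, -0.0899,  0.1719]), 0.74)]
wrist upper_handle [(array([ 0.468 , -0.1127,  0.0838]), 0.69)]
wrist upper_tray []
top coupon [(array([ 0.5733, -0.0831,  0.06  ]), 0.68)]
top upper_handle [(array([ 0.4665, -0.1151,  0.0884]), 0.71)]
top upper_tray [(array([ 0.5692, -0.0849,  0.0615]), 0.82)]
scene coupon [(array([ 0.5686, -0.0872,  0.1721]), 0.63)]
scene upper_handle [(array([ 0.4707, -0.1134,  0.0903]), 0.84)]
scene upper_tray [(array([ 0.5691, -0.0841,  0.0641]), 0.71)]
```

View pics/wrist5.png

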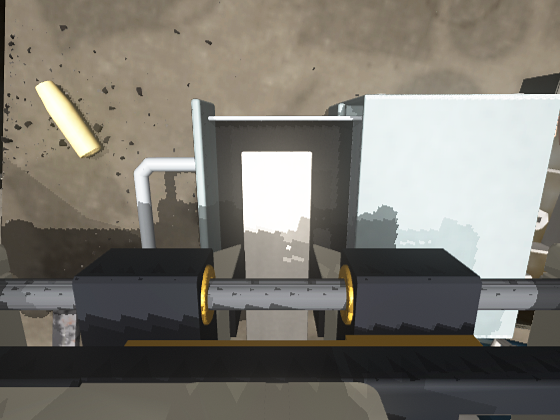

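View pics/scene5.png

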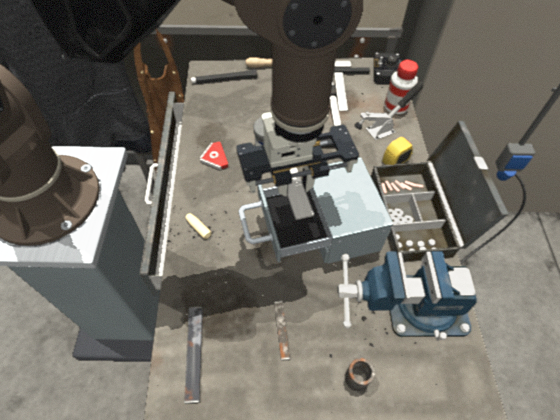

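The coupon is over the exposed tray, parallel to its walls (wrist view: coupon at (277,200), tray between x≈210 and 350). I'll lower it with a small centring shift.

```bash
python3 -m creep '[0,0,3,-20,0,0,0, 0,0,3,-45,0,0,0, 0,0,3,-70,0,0,0, 0,0,3,-88,0,0,0, 0,0,3,-95,0,0,0]'; python3 -m creep '[0,0,0,-4,0,0,0, 0,0,0,-7,0,0,0, 0,0,0,-9,0,0,0, 0,0,0,-10,0,0,0, 0,0,0,-10,0,0,0]'
```

```text
time: 12.68
ee_pos: [0.5665, -0.0825, 0.2538]
tcp_rot: [-0.001, 0.601, 0.799, -0.0]
wrist_force: [-1.6, -0.2, -2.3]
finger_gap: 0.343
time: 13.3
ee_pos: [0.5668, -0.0825, 0.2449]
tcp_rot: [0.0, 0.601, 0.799, 0.0]
wrist_force: [0.2, 0.1, -2.4]
finger_gap: 0.336
```

```bash
python3 -m creep '[0,0,0,-0.5,0,0,0, 0,0,0,-1,0,0,0, 0,0,0,-1.3,0,0,0, 0,0,0,-1.3,0,0,0, 0,0,0,-1.3,0,0,0]'; python3 -m creep '[44,0,0,0,0,0,0, 44,0,0,0,0,0,0, 44,0,0,0,0,0,0, 44,0,0,0,0,0,0, 44,0,0,0,0,0,0]'
```

```text
time: 13.92
ee_pos: [0.5668, -0.0824, 0.2437]
tcp_rot: [0.0, 0.601, 0.799, 0.0]
wrist_force: [-2.0, -0.4, 5.0]
finger_gap: 0.337
time: 14.55
ee_pos: [0.5667, -0.0825, 0.2434]
tcp_rot: [-0.0, 0.601, 0.799, 0.0]
wrist_force: [-0.9, 0.3, -0.3]
finger_gap: 0.478
```

```bash
python3 -m creep '[44,0,0,15,0,0,0, 44,0,0,55,0,0,0, 44,0,0,105,0,0,0, 30,-40,-12,130,0,0,0, 30,-96,-31,130,0,0,0]'
python3 - <<'E'
from h import *
for c in ['wrist','top','scene']:
    d=snap(c,c+'6.png')
    for q in ['coupon','upper_handle','upper_tray']: print(c,q,[(np.round(w(d,x['point']),4),round(x['conf'],2)) for x in place_of(q,c)[:1]])
E
```

```text
time: 15.18
ee_pos: [0.4712, -0.1129, 0.3765]
tcp_rot: [0.002, 0.6, 0.8, 0.002]
wrist_force: [-0.0, -0.5, -0.1]
finger_gap: 0.34
wrist coupon [(array([ 0.5655, -0.0853,  0.0632]), 0.68)]
wrist upper_handle [(array([ 0.4726, -0.1139,  0.0839]), 0.59)]
wrist upper_tray []
top coupon [(array([ 5.141e-01,  1.723e-01, -2.000e-04]), 0.7)]
top upper_handle []
top upper_tray [(array([ 0.5695, -0.0864,  0.0603]), 0.87)]
scene coupon [(array([ 0.5699, -0.0854,  0.0666]), 0.68)]
scene upper_handle [(array([ 0.4702, -0.1137,  0.0898]), 0.59)]
scene upper_tray [(array([ 0.5701, -0.0831,  0.0644]), 0.71)]
```

View pics/wrist6.png

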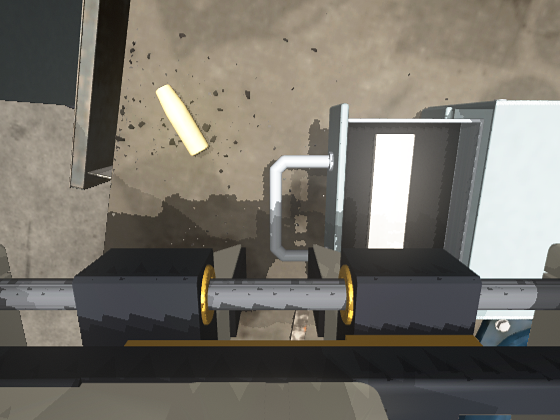

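View pics/scene6.png

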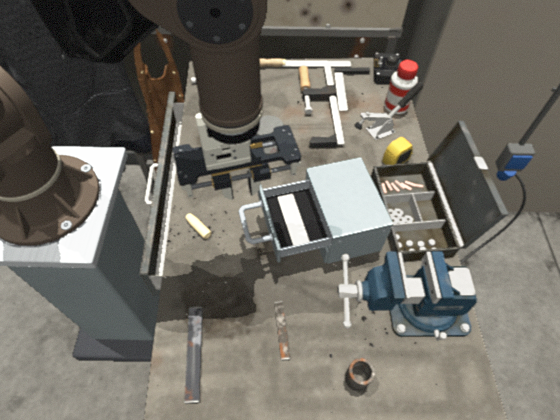

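The coupon lies flat across the tray (wrist (390,190), scene (291,220)), clear of all the walls. The handle bar is at (277,205) in the wrist view, between the fingers. I'll grip the handle and push the drawer home.

```bash
python3 -m creep '[30,-1,-1,-30,0,0,0, 30,-1,-1,-65,0,0,0, 30,-1,-1,-95,0,0,0, 30,-1,-1,-117,0,0,0, 30,-1,-1,-127,0,0,0]'; python3 -m creep '[0,0,0,0,0,0,0, 0,0,0,0,0,0,0, 0,0,0,0,0,0,0, 0,0,0,0,0,0,0, 0,0,0,0,0,0,0]'
```

```text
time: 16.4
ee_pos: [0.4696, -0.1143, 0.2452]
tcp_rot: [-0.001, 0.601, 0.799, -0.0]
wrist_force: [1.0, 0.7, -0.5]
finger_gap: 0.326
time: 17.02
ee_pos: [0.4712, -0.1141, 0.2475]
tcp_rot: [0.002, 0.601, 0.799, 0.002]
wrist_force: [6.6, 1.3, -5.9]
finger_gap: 0.096
```

```bash
python3 -m creep '[0,4,1,0,0,0,0, 0,13,4,0,0,0,0, 0,23,7,0,0,0,0, 0,33,9,0,0,0,0, 0,43,12,0,0,0,0]'; python3 -m creep '[0,10,3,0,0,0,0, 0,20,6,0,0,0,0, 0,30,9,0,0,0,0, 0,39,11,0,0,0,0, 0,46,13,0,0,0,0]'; python3 -m creep '[0,4,1,0,0,0,0, 0,6,2,0,0,0,0, 0,8,2,0,0,0,0, 0,9,2.5,0,0,0,0, 0,9,2.5,0,0,0,0]'
```

```text
time: 17.65
ee_pos: [0.513, -0.1022, 0.2474]
tcp_rot: [0.0, 0.601, 0.799, -0.0]
wrist_force: [-4.0, 1.4, 8.0]
finger_gap: 0.099
time: 18.27
ee_pos: [0.559, -0.089, 0.2474]
tcp_rot: [0.0, 0.601, 0.799, 0.0]
wrist_force: [-2.6, 0.7, 6.0]
finger_gap: 0.094
time: 18.9
ee_pos: [0.5679, -0.0865, 0.2474]
tcp_rot: [0.0, 0.601, 0.799, 0.0]
wrist_force: [-2.0, 2.3, 6.0]
finger_gap: 0.097
```

```bash
python3 -m creep '[0,1,0.3,0,0,0,0, 0,2,0.6,0,0,0,0, 0,3,0.8,0,0,0,0, 0,3,0.8,0,0,0,0, 0,3,0.8,0,0,0,0]'
```

```text
time: 19.52
ee_pos: [0.5689, -0.0862, 0.2473]
tcp_rot: [-0.001, 0.601, 0.799, -0.002]
wrist_force: [-12.6, 1.4, 16.7]
finger_gap: 0.097
```

```bash
python3 -m creep '[0,1,0.3,0,0,0,0, 0,2,0.6,0,0,0,0, 0,2,0.6,0,0,0,0, 0,2,0.6,0,0,0,0, 0,2,0.6,0,0,0,0]'; python3 -m creep '[0,-4,-1,0,0,0,0, 0,-4,-1,0,0,0,0, 30,-4,-1,0,0,0,0, 30,-4,-1,0,0,0,0, 30,-4,-1,0,0,0,0]'
```

```text
time: 20.15
ee_pos: [0.5696, -0.086, 0.2473]
tcp_rot: [-0.002, 0.601, 0.799, -0.003]
wrist_force: [-18.9, -0.9, 23.4]
finger_gap: 0.1
time: 20.78
ee_pos: [0.5689, -0.0868, 0.2464]
tcp_rot: [0.0, 0.601, 0.799, 0.0]
wrist_force: [-0.8, -0.3, 0.2]
finger_gap: 0.321
```

```bash
python3 -m creep '[30,0,0,25,0,0,0, 30,0,0,70,0,0,0, 30,0,0,120,0,0,0, 30,-40,-20,150,0,0,0, 30,-90,-60,160,0,0,0]'; python3 -m creep '[30,-50,-30,0,0,0,0, 30,-80,-80,0,0,0,0, 30,-90,-130,0,0,0,0, 30,-100,-180,0,0,0,0, 30,-100,-210,0,0,0,0]'
python3 - <<'E'
from h import *
for c in ['top','scene']:
    d=snap(c,c+'7.png')
    for q in ['cabinet','upper_handle','long_bar','short_bar','magnet','nozzle','tin','coupon']: print(c,q,[(np.round(w(d,x['point']),4),round(x['conf'],2)) for x in place_of(q,c)[:1]])
    if c=='scene': cv2.imwrite('pics/crop7.png',cv2.resize(d['img'][150:270,270:400,::-1],None,fx=5,fy=5,interpolation=cv2.INTER_CUBIC))
    if c=='top': cv2.imwrite('pics/crop7t.png',cv2.resize(d['img'][105:215,225:330,::-1],None,fx=5,fy=5,interpolation=cv2.INTER_CUBIC))
E
```

```text
time: 21.4
ee_pos: [0.4807, -0.1443, 0.4081]
tcp_rot: [0.002, 0.6, 0.8, 0.001]
wrist_force: [0.6, -1.5, 0.2]
finger_gap: 0.325
time: 22.02
ee_pos: [0.3791, -0.3579, 0.4061]
tcp_rot: [0.0, 0.602, 0.798, -0.0]
wrist_force: [-0.1, 0.8, 0.1]
finger_gap: 0.323
top cabinet [(array([ 0.6741, -0.0564,  0.0023]), 0.63)]
top upper_handle [(array([ 0.5647, -0.0864,  0.0853]), 0.83)]
top long_bar [(array([ 0.3862, -0.3388,  0.0008]), 0.76)]
top short_bar [(array([ 0.5494, -0.2929,  0.001 ]), 0.55)]
top magnet [(array([0.389 , 0.1361, 0.0011]), 0.77)]
top nozzle [(array([ 0.3676, -0.066 , -0.0043]), 0.53)]
top tin [(array([ 0.5134,  0.1754, -0.0013]), 0.6)]
top coupon []
scene cabinet [(array([ 6.73e-01, -5.90e-02, -5.00e-04]), 0.85)]
scene upper_handle [(array([ 0.5667, -0.0875,  0.088 ]), 0.85)]
scene long_bar [(array([ 0.3885, -0.337 ,  0.0029]), 0.63)]
scene short_bar [(array([ 0.5519, -0.2957,  0.0056]), 0.79)]
scene magnet [(array([3.878e-01, 1.341e-01, 3.000e-04]), 0.71)]
scene nozzle [(array([ 0.3661, -0.0691, -0.0011]), 0.86)]
scene tin [(array([0.5113, 0.1775, 0.003 ]), 0.68)]
scene coupon []
```

View pics/crop7.png

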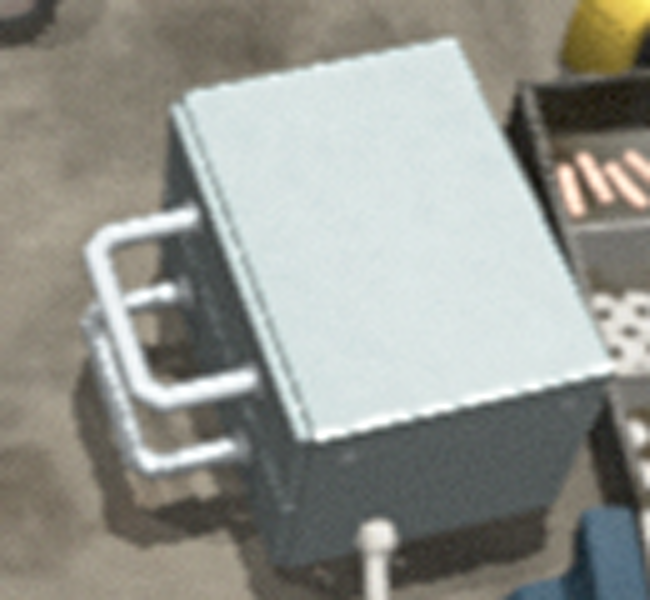

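View pics/crop7t.png

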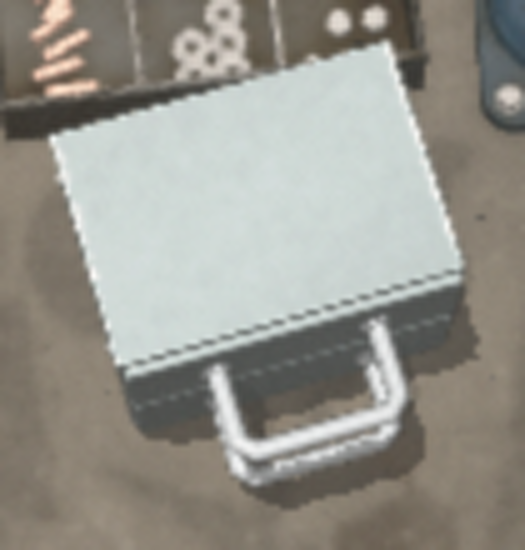

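View pics/scene7.png

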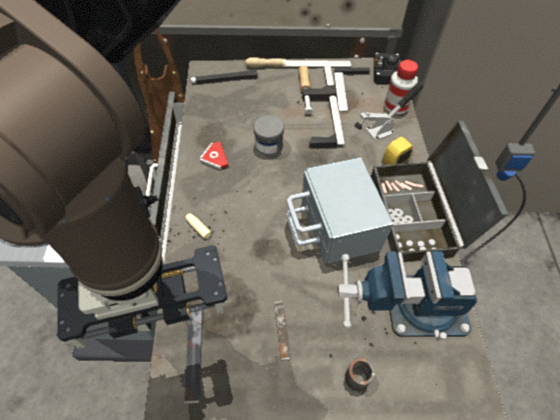

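The pictures match the starting ones: drawer flush, lower drawer shut, bystanders in place. I backed off while still gripping the handle, which could have dragged the drawer out a fraction of a millimetre. I'll make sure with a push from the front using closed fingers.

```bash
python3 -m creep '[0,25,45,0,0,0,0, 0,50,90,0,0,0,0, 0,75,135,0,0,0,0, 0,100,180,0,0,0,0, 0,125,220,0,0,0,0]'; python3 -m creep '[0,24,42,0,0,0,0, 0,24,42,-45,0,0,0, 0,24,42,-95,0,0,0, 0,24,42,-135,0,0,0, 0,24,42,-158,0,0,0]'; python3 -m creep '[0,4,1,0,0,0,0, 0,8,2.3,0,0,0,0, 0,11,3.2,0,0,0,0, 0,13,3.7,0,0,0,0, 0,14,4,0,0,0,0]'
```

```text
time: 23.55
ee_pos: [0.5061, -0.1334, 0.4063]
tcp_rot: [0.0, 0.601, 0.799, 0.0]
wrist_force: [0.3, -0.5, -0.1]
finger_gap: 0.005
time: 24.18
ee_pos: [0.5289, -0.0932, 0.246]
tcp_rot: [-0.001, 0.601, 0.799, -0.001]
wrist_force: [0.8, 0.1, 0.7]
finger_gap: 0.002
time: 24.8
ee_pos: [0.5437, -0.0891, 0.2485]
tcp_rot: [0.0, 0.601, 0.799, 0.0]
wrist_force: [0.3, -0.1, 0.4]
finger_gap: 0.005
```

```bash
python3 -m creep '[0,1,0.3,0,0,0,0, 0,2,0.6,0,0,0,0, 0,3,0.9,0,0,0,0, 0,3,0.9,0,0,0,0, 0,3,0.9,0,0,0,0]'
```

```text
time: 25.42
ee_pos: [0.5459, -0.0885, 0.2479]
tcp_rot: [-0.0, 0.601, 0.799, -0.001]
wrist_force: [-5.4, -1.4, 3.6]
finger_gap: 0.004
```

```bash
python3 -m creep '[0,1,0.3,0,0,0,0, 0,2,0.6,0,0,0,0, 0,3,0.9,0,0,0,0, 0,3,0.9,0,0,0,0, 0,3,0.9,0,0,0,0]'
```

```text
time: 26.05
ee_pos: [0.547, -0.0882, 0.2478]
tcp_rot: [-0.002, 0.602, 0.799, -0.003]
wrist_force: [-15.9, -3.8, 14.6]
finger_gap: 0.007
```

The drawer is against its home stop: 16 N, well above the 2 N friction, and almost no motion. I'll retreat forward, then up.

```bash
python3 -m creep '[0,-10,-3,0,0,0,0, 0,-25,-7,0,0,0,0, 0,-29,-8,30,0,0,0, 0,-29,-8,80,0,0,0, 0,-29,-8,130,0,0,0]'; python3 -m creep '[0,-30,-50,20,0,0,0, 0,-60,-100,20,0,0,0, 0,-90,-150,20,0,0,0, 0,-110,-200,20,0,0,0, 0,-110,-240,20,0,0,0]'
python3 - <<'E'
from h import *
a=cv2.imread('pics/scene1.png'); d=snap('scene','scene8.png'); d2=snap('top','top8.png')
for c,b,roi in(('scene',d,(286,330,185,262)),('top',d2,(240,320,165,205))):
    A=cv2.imread(f'pics/{c}1.png',0).astype(np.float32); B=cv2.cvtColor(b['img'],cv2.COLOR_RGB2GRAY).astype(np.float32)
    x0,x1,y0,y1=roi; print(c,cv2.phaseCorrelate(A[y0:y1,x0:x1],B[y0:y1,x0:x1]))
print(sense()['time'],sense()['wrist_force'])
E
```

```text
time: 26.68
ee_pos: [0.5199, -0.0955, 0.3793]
tcp_rot: [-0.0, 0.601, 0.799, 0.0]
wrist_force: [1.2, -0.5, -0.4]
finger_gap: 0.008
time: 27.3
ee_pos: [0.4081, -0.3376, 0.3982]
tcp_rot: [0.0, 0.602, 0.798, -0.001]
wrist_force: [1.1, 1.5, 0.0]
finger_gap: 0.004
scene ((0.6131536059063514, 0.05640443454276323), 1.0101255991061528)
top ((-0.021137977799519092, -0.02127932362122209), 1.0125161303579808)
27.4 [-0.7376832   0.26232726 -0.63258298]
```

View pics/scene8.png

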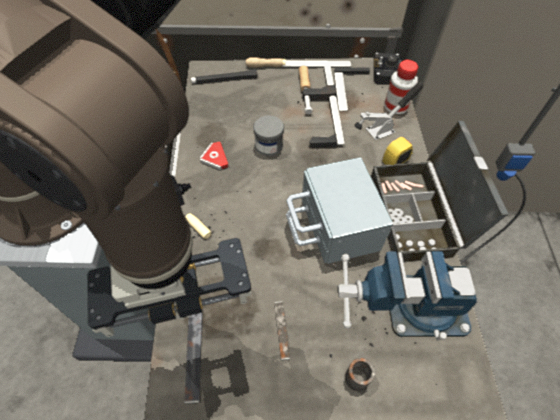

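The drawer is home, all the bystanders are where they were, and the arm is clear of everything. I'm handing the job in.

```bash
python3 -c "
from station import *
print(job_done())"
```

```text
the job is handed in; nothing more can be done
None
```

The coupon is in the upper drawer and the drawer is pushed fully home. I handed the job in at about 27 s of the 72 s allowed.

- **Drawer out:** I pulled it by its handle about 100 mm, until the force rose to 13 N at the stop.
- **Coupon in:** I laid it flat across the tray and let go. The wrist and scene pictures showed it clear of all the walls.
- **Drawer home:** I pushed it shut by the handle. Backing off while still gripping might have dragged it out slightly, so I pushed again from the front with closed fingers. It held at 16 N with almost no movement, well above the 2 N of friction.

**Last checks:** The lower drawer looks shut and the arm ended clear with no contact force. After the first push home, the networks placed every other thing within about 5 mm of its starting spot. The last scene picture showed nothing moved since, though the arm hid part of the long bar.

**Disagreement:** Comparing the cabinet front before and after, the top camera showed no shift, but the scene camera showed 0.6 pixel. That could be noise, or the drawer may have been slightly open at the start. The networks could not see the coupon once the drawer was shut, as expected.

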